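# Rub a printing block smooth and hold it in register over the card

## Robot

A 6-joint arm with a two-finger parallel gripper is mounted at the origin on the work surface. World frame = base frame: x ahead of the robot, y to its left, z up, the work surface at z = 0. Lengths are in m, angles in degrees, forces in N, time in s.
With the tool pointing down it reaches from about 0.275 to 0.825 m from the base axis. Payload 4.9 kg.
Tool frame: the origin (TCP) lies on the centre line of the jaws, within the pads' length; the fingertips stand 8 mm ahead of it and the grasp point (between the pads) lies 11 mm behind it (ctrl.tip_reach is the distance from the TCP to the fingertips, in m); z points along the fingers, y is the line along which they close (so a half turn about z gives the same grasp; the last joint's range is limited). The gripper opens to 85 mm and grips with 20 to 120 N. Pads are 22 mm wide; open, the fingers measure 114 mm over their backs; the gripper's body (76 mm by 85 mm) begins 54 mm behind the grasp point. The pads swing forward as they close: fully open they stand 13 mm farther back than shut.
Start: joints at [62.384, 18.69, -11.035, 60.275, 0, 82.311], TCP at [0.187, 0.517, 0.239] pointing down, gripper open.
Joint ranges: [-152.03, 152.03], [-55.5, 102.48], [-74.3, 77.21], [-110.64, 120.58], [-84.22, 78.4], [-180, 180]. Speed limits (degrees/s): [147.25, 147.25, 180, 180, 180, 180].

## Interface

Orientations are given as [roll, pitch, yaw] about the fixed x, y, z axes, in that order (R = Rz(yaw) Ry(pitch) Rx(roll)).
In Python, from plant import ctrl, hand, planner, imaging, order, current_t, current_qpos, current_joint_velocities, current_tau, current_position, current_orientation, current_wrist_force, current_torque, current_width, current_grip_force gives the robot as it stands. Calls block until the motion is done:
- ctrl.reach(position, orientation): joint-space move of the TCP to a pose.
- ctrl.move_linear(position, ori=None, rate=0.15, contact_N=None): straight line of the TCP; ori=None keeps the orientation; rate is the mean speed in m/s. With contact_N (N) it stops when the force on the tool has changed by that much, and returns True; else False.
- ctrl.set_joints(angles): joint-space move.
- hand.set_gripper(opening, f_grip=None): finger opening in m; f_grip is the grip in N (None keeps the last); returns when the fingers have stopped.
- ctrl.dwell(seconds).
- planner.ik(position, orientation): joint angles nearest the present ones, or None.
- imaging.snapshot(name): name is "scene" or "top" or "wrist"; returns the picture (400x640x3 uint8, blue, green, red); there is no depth.
- imaging.get_calibration(name): a dict with "mtx" (3x3 intrinsics, pixels), "xyz" and "orientation" of the camera in the world; the wrist camera has in their place "T_tool_cam" (4x4, takes a point from camera to tool coordinates, whose origin is the TCP and whose axes are the flange's). Camera axes: x right, y down, z forward; pixel columns grow to the right and rows downward; lengths in m; the calibration is good to about 2 mm. The wrist camera is an equidistant fisheye: a pixel r from the principal point sees the ray r / f radians off the axis. A picture is of the moment at which its call begins: read the wrist's pose just before it. get_calibration takes no time and is no camera call.
A pose or a line that the arm cannot do raises ctrl.Unreachable and nothing moves.
- order.finish_job(): hands the job in; it is judged then, once.
Readings, each from a call of its own:
- current_t(): time.
- current_qpos(): joint angles.
- current_joint_velocities(): joint speeds.
- current_tau(): joint torques, N m.
- current_position(): TCP position.
- current_orientation(): TCP orientation.
- current_wrist_force(): force on the tool from outside, world axes, zero at the start.
- current_torque(): the same for the moment, N m.
- current_width(): finger opening in m.
- current_grip_force(): force on a finger pad.
Only numpy, scipy, OpenCV 4.12 (cv2) and the standard library are available. Lean on these libraries where they do the work, as an engineer would, in place of code of your own. Each camera call takes 0.05 s, during which the arm holds its last target. There are 200 camera calls.

## Task

Pick up the rectangular wooden printing block by its upright handle and rub its face smooth with a lengthwise stroke along the middle of the sanding board, from the end near the robot to the far end, keeping it flat and lightly pressed on the springy plate all the way. Then carry it over the things on the table, without bumping the tool rest or shifting the jar, bottle, mallet or round block, and bring it down into the tray until it hovers about 6 mm above the card, centred on the card, long side along the card's long side and level, never touching card or tray. Finish there, still holding the block steady in the gripper: do not press it down or let go.

Things in the scene. Friction and masses are not known exactly. Their poses are not given: they have to be found in the camera images.
- block: Rectangular wooden printing block, loose, about 0.26 kg (varies). Base 84 mm (its x) by 56 mm (its y) by 22 mm high; on it stands a bar handle 60 mm (x) by 24 mm (y), from 22 to 82 mm above the face, with flat sides facing its +y and -y: grip it across those. Origin at the centre of the underside, which is the plain printing face; z up. A half turn about z changes nothing.
- sandboard: Sanding board, fixed to the table for the job: dark wooden base 230 mm (its x) by 100 mm (y) by 18 mm high, carrying a grey abrasive plate 220 by 90 mm on a springy black layer. Origin at the centre of the base's underside on the table. Its x axis points along its length, away from the robot (within about 15 degrees of straight ahead), so its near end is at -x and its far end at +x.
- pad_top (a point): Centre of the top of the abrasive plate, 36 mm above the table when not pressed; the plate stays level and sinks when pressed.
- pad (a joint): How far the abrasive plate is pressed down, in m: 0 free, 0.008 at the stop. It begins to give at about 0.8 N and needs about 0.8 N more per mm (4 N at 4 mm, 7 N at the stop). A light rub is 2 to 6 mm.
- tray: Open plywood register tray, fixed: 146 mm (its x) by 120 mm (y), 45 mm high, walls 8 mm thick. Origin at the centre of its underside on the table. Inside, centred on the floor, lies a white card 96 mm (x) by 68 mm (y), fixed.
- card (a point): Centre of the card's top face, 10 mm above the table; axes as the tray's (x along the card's long side, z up).
- toolrest: Fixed dark wooden bar 200 mm (its x) by 36 mm (y) by 55 mm high with three round light wooden tool handles, 18 mm thick, standing in it up to 105 mm above the table. Origin at the centre of its underside. An obstacle: it stands between two of the three work places.
- jar: Loose glass jar, 48 mm across, 85 mm high, upright; origin at the centre of its underside. Leave it alone.
- bottle: Loose white plastic bottle, 44 mm across, 110 mm high, upright; origin at the centre of its underside. Leave it alone.
- mallet: Loose wooden mallet standing on the end of its round head, head 52 mm across and 115 mm high, with a handle 18 mm thick sticking out level to 135 mm along its x at 75 mm height. Origin at the centre of the head's underside. Leave it alone.
- roundblock: Loose round wooden printing block, 64 mm across, 78 mm high with a turned knob; not the one to use. Origin at the centre of its underside. Leave it alone.
Mind the look-alikes: they are no part of the job. What is shaped like the tray but red is not meant. What is shaped like the block but turquoise is not meant.

How it is judged:
By the outcome, as a careful person would: the job done as asked, in the order asked, and still so for the second after the job is handed in, while the arm keeps its last pose, push and grip.
It also fails if it takes over 59 s, if anything falls off the work surface, if the arm or the gripper's body presses on something with over 40 N, if the wrist force passes 120 N, or if a joint passes its speed limit or range.

## Working session

There is one attempt and no reset: what is moved stays moved. The work goes in short steps, each a Python script; the robot and the scene stay as the last script left them, time stands still between calls to the robot, and variables do not carry over. Pictures are saved under pics/ and viewed, at most 10 in all, crops included, and the job is handed in when it is done.

```bash
mkdir -p pics; ls; python3 - <<'E'
from plant import *
import cv2
for n in ("scene","top"):
    im=imaging.snapshot(n); cv2.imwrite(f"pics/{n}0.png",im)
    print(n,imaging.get_calibration(n))
print(imaging.get_calibration("wrist"),current_t(),current_position(),current_orientation(),ctrl.tip_reach)
E
```

```text
pics
scene {'mtx': array([[400.75478814,   0.        , 320.97232482],
       [  0.        , 400.75478814, 199.19109038],
       [  0.        ,   0.        ,   1.        ]]), 'xyz': array([ 1.2067254 , -0.168436  ,  0.60171019]), 'orientation': array([-127.52561326,    1.25704586,   73.77578113])}
top {'mtx': array([[421.6106956 ,   0.        , 318.61223823],
       [  0.        , 421.6106956 , 192.02711128],
       [  0.        ,   0.        ,   1.        ]]), 'xyz': array([0.46746537, 0.04762269, 1.25777242]), 'orientation': array([-175.92271576,   -1.2008165 ,  -90.56269663])}
{'mtx': array([[309.70691629,   0.        , 320.33454813],
       [  0.        , 309.70691629, 199.96158146],
       [  0.        ,   0.        ,   1.        ]]), 'T_tool_cam': array([[ 6.44467833e-04, -9.46676831e-01, -3.22184050e-01,
         8.32115455e-02],
       [ 9.99999710e-01,  7.40918082e-04, -1.76738531e-04,
        -7.52433684e-05],
       [ 4.06026261e-04, -3.22183842e-01,  9.46677034e-01,
        -1.35877940e-01],
       [ 0.00000000e+00,  0.00000000e+00,  0.00000000e+00,
         1.00000000e+00]])} 0.1 [0.1872017  0.51662908 0.23858596] [-1.79912048e+02 -1.11115311e-02  1.60075374e+02] 0.008
```

View pics/scene0.png

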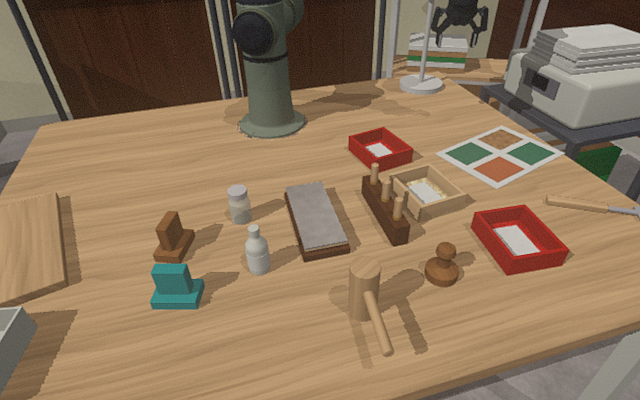

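View pics/top0.png

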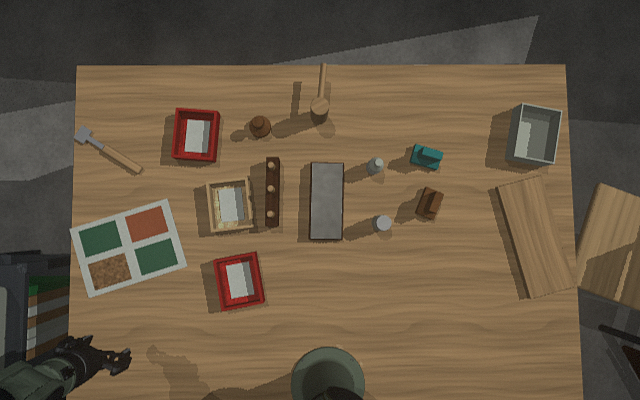

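Scene: candidates for the block are brown at (172,238) scene / (429,203) top, turquoise at (177,288) / (427,156), and the round knob block at (442,265) / (260,126). I choose the brown one. Candidates for the tray are plywood at (428,190) / (230,205) and red at (380,150), (518,238) / (240,280), (196,135). I choose the plywood one. The sanding board is at (326,201) top and the tool rest at (272,192).

```bash
python3 - <<'E'
import cv2,numpy as np
t=cv2.imread("pics/top0.png");s=cv2.imread("pics/scene0.png")
r=lambda im,x,y,w,h,k:cv2.resize(im[y:y+h,x:x+w],None,fx=k,fy=k,interpolation=cv2.INTER_CUBIC)
a=np.zeros((600,800,3),np.uint8)
a[:300,:400]=r(t,405,180,50,37.5.__int__() if 0 else 38,8)[:300]      # block, x8
a[:300,400:]=r(s,140,200,80,60,5)       # scene block x5
a[300:,:400]=r(t,200,170,66,50,6)[:300,:396].copy() if 0 else cv2.copyMakeBorder(r(t,200,170,66,50,6),0,0,0,4,cv2.BORDER_CONSTANT)
a[300:,400:]=cv2.copyMakeBorder(r(t,290,150,100,100,3),0,0,0,100,cv2.BORDER_CONSTANT)
cv2.imwrite("pics/crop1.png",a)
E
```

```text
(no output)
```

View pics/crop1.png

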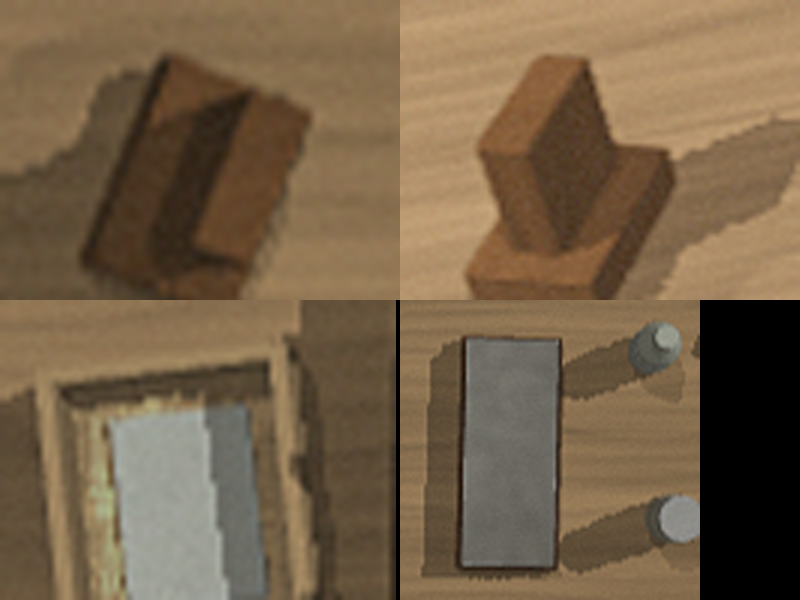

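The close crop shows the brown rectangular base with a bar handle, so this is the right block. It also shows the board with its grey plate and the plywood tray with its white card. Next I'll look closer with the wrist camera: tray, then board, then block.

```bash
cat > h.py <<'E'
import cv2,numpy as np
from scipy.spatial.transform import Rotation as R
from scipy.optimize import least_squares
from plant import *
eul=lambda o:R.from_euler('xyz',o,degrees=True).as_matrix()
def cam(name,pos=None,ori=None):
    """-> K, R(world<-cam), C, fisheye"""
    c=imaging.get_calibration(name)
    if name!="wrist": return c["mtx"],eul(c["orientation"]),c["xyz"],False
    T=np.eye(4);T[:3,:3]=eul(ori);T[:3,3]=pos;T=T@c["T_tool_cam"]
    return c["mtx"],T[:3,:3],T[:3,3],True
def onplane(cm,uv,z):
    K,Rm,C,f=cm; p=np.array(uv,float).reshape(-1,1,2)
    n=(cv2.fisheye.undistortPoints(p,K,np.zeros(4)) if f else cv2.undistortPoints(p,K,None)).reshape(-1,2)
    d=np.c_[n,np.ones(len(n))]@Rm.T
    return C+d*((z-C[2])/d[:,2])[:,None]
def proj(cm,P):
    K,Rm,C,f=cm; q=((np.asarray(P)-C)@Rm).reshape(-1,1,3)
    o=np.zeros(3)
    return (cv2.fisheye.projectPoints(q,o,o,K,np.zeros(4)) if f else cv2.projectPoints(q,o,o,K,None))[0].reshape(-1,2)
def fit(obs,x0):
    """obs: list of (cam, local pts Nx3, pixels Nx2); x=[x,y,yaw deg]"""
    def res(x):
        M=eul([0,0,x[2]]);t=[x[0],x[1],0]
        return np.concatenate([(proj(c,np.array(L)@M.T+t)-np.array(p)).ravel() for c,L,p in obs])
    s=least_squares(res,x0,x_scale=[.01,.01,3]); return s.x,np.abs(s.fun).reshape(-1,2).round(1).tolist()
E
cat > look.py <<'E'
from h import *
T=cam("top")
print(onplane(T,[(430,203),(326,201)],.03),onplane(T,[(230,205)],.02))
spots={"tray":onplane(T,[(230,205)],.03)[0],"board":onplane(T,[(326,201)],.03)[0],"block":onplane(T,[(430,203)],.03)[0]}
poses={}
for n,p in spots.items():
    ctrl.reach([p[0],p[1],.22],[180,0,180])
    ctrl.dwell(.2)
    poses[n]=(current_position(),current_orientation()); im=imaging.snapshot("wrist")
    cv2.imwrite(f"pics/w_{n}.png",im)
    print(n,poses[n],current_t())
import pickle;pickle.dump(poses,open("poses.pkl","wb"))
E
python3 look.py
```

```text
[[ 5.19785849e-01 -3.05189185e-01  3.00000000e-02]
 [ 5.28329639e-01 -2.66228859e-04  3.00000000e-02]] [[0.5195808  0.28038754 0.02      ]]
tray (array([0.51861454, 0.27937992, 0.22013587]), array([ 1.79992532e+02,  5.44993530e-03, -1.79909160e+02])) 1.8667
board (array([0.52848402, 0.00096368, 0.21994883]), array([ 1.79991001e+02,  9.29807483e-04, -1.79878127e+02])) 3.2
block (array([ 0.52031424, -0.30376763,  0.22019898]), array([ 1.79996528e+02,  8.83833304e-03, -1.79874200e+02])) 4.6167
```

```bash
python3 - <<'E'
import cv2,numpy as np
for n in("tray","board","block"):
    im=cv2.imread(f"pics/w_{n}.png")
    # central 400x300 window x2
    x,y=120,50
    cv2.imwrite(f"pics/c_{n}.png",cv2.resize(im[y:y+300,x:x+400],None,fx=2,fy=2,interpolation=cv2.INTER_CUBIC))
E
```

```text
(no output)
```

View pics/c_tray.png

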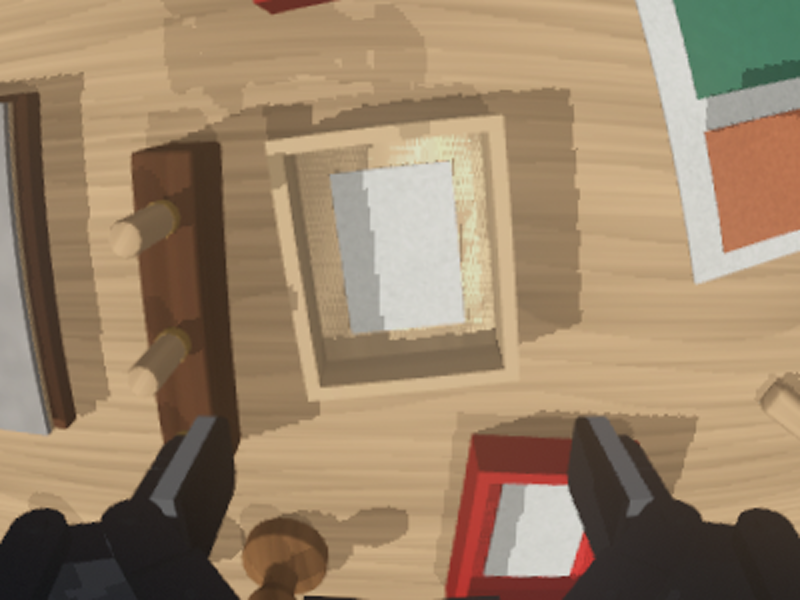

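View pics/c_board.png

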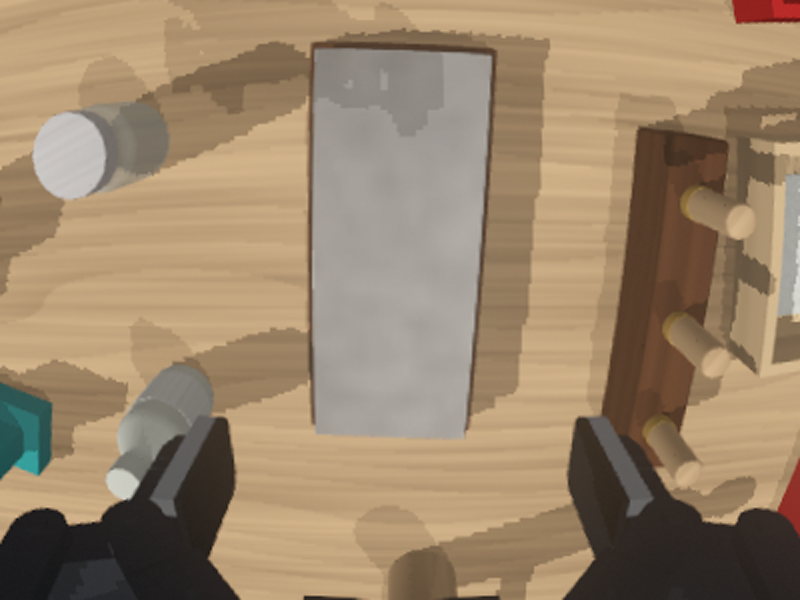

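View pics/c_block.png

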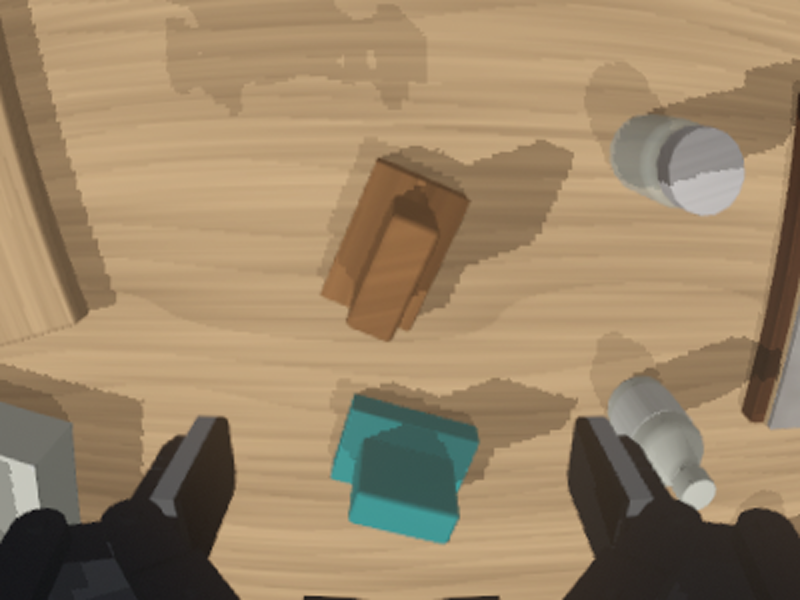

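The tray view shows the card corners (331,175), (452,162), (466,322) and (352,334), plus the rim. The board view shows plate corners (314,48), (494,52), (466,438) and (316,433). The block view shows base corners (378,160), (468,200) and (322,293), and handle top corners (398,216), (437,235), (391,341) and (347,321). All are in crop pixels.

```bash
cat > loc.py <<'E'
from h import *
import pickle
poses=pickle.load(open("poses.pkl","rb"))
W=lambda n:cam("wrist",*poses[n])
w=lambda p:(np.array(p)+.5)/2-.5+[120,50]
t=lambda p,k,x,y:(np.array(p)+.5)/k-.5+[x,y]
S=np.array([(-1,-1),(-1,1),(1,1),(1,-1)])
box=lambda a,b,z:np.c_[S*[a,b],np.full(4,z)]
T=cam("top")
tray=[(W("tray"),box(.048,.034,.010),w([(331,175),(452,162),(466,322),(352,334)])),
      (W("tray"),box(.073,.060,.045),w([(266,144),(502,116),(518,378),(315,402)]))]
board=[(W("board"),box(.110,.045,.036),w([(314,48),(494,52),(466,438),(316,433)]))]
board_t=[(T,box(.110,.045,.036),t([(556,568-300),(460,566-300),(466,339-300),(560,341-300)][0:0] or [(157,268),(61,266),(66,39),(160,41)],3,290,150)[[1,0,3,2]][[1,0,3,2]])]
blk=[(W("block"),box(.042,.028,.022)[[0,1,3]],w([(378,160),(468,200),(322,293)])),
     (W("block"),box(.030,.012,.082),w([(398,216),(437,235),(391,341),(347,321)]))]
blk_t=[(T,box(.042,.028,.022)[[2,1]],t([(165,55),(85,262)],8,405,180)),
       (T,box(.030,.012,.082)[[2,3,1]],t([(250,92),(312,115),(195,250)],8,405,180))]
if __name__=="__main__":
    for n,o,x in(("tray",tray,[.52,.28,0]),("tray card",tray[:1],[.52,.28,0]),("tray rim",tray[1:],[.52,.28,0]),("board",board,[.53,0,0]),("board_t",board_t,[.53,0,0]),
      ("blk",blk,[.52,-.3,-21]),("blk_t",blk_t,[.52,-.3,-21])): print(n,*fit(o,x))
E
python3 loc.py
```

```text
tray [0.5229652  0.27898162 6.82048097] [[0.3, 0.5], [0.5, 0.2], [0.1, 0.1], [0.9, 0.1], [0.1, 0.2], [0.4, 0.5], [1.5, 0.8], [1.9, 0.1]]
tray card [0.52286997 0.27891287 6.24066639] [[0.0, 0.0], [0.1, 0.0], [0.3, 0.1], [0.4, 0.2]]
tray rim [0.52304901 0.27903981 7.01518932] [[0.2, 0.1], [0.2, 0.6], [1.8, 0.7], [1.6, 0.2]]
board [ 5.29944597e-01 -1.37107579e-03 -1.75173219e+00] [[0.6, 0.4], [0.8, 0.6], [0.1, 0.2], [0.3, 0.0]]
board_t [ 0.52920297 -0.00202523 -1.65902647] [[0.4, 0.0], [0.4, 0.1], [0.3, 0.0], [0.3, 0.0]]
blk [  0.52030076  -0.30785935 -23.54571949] [[0.3, 0.4], [1.8, 0.3], [1.2, 1.0], [1.7, 2.5], [3.1, 1.5], [0.3, 1.6], [1.4, 2.2]]
blk_t [  0.51963658  -0.30661762 -22.17653368] [[0.7, 0.1], [0.7, 0.6], [0.3, 0.3], [0.1, 0.1], [0.9, 0.2]]
```

```bash
python3 - <<'E'
from loc import *
im=cv2.imread("pics/w_block.png"); k=7;x0,y0=270,120
c=cv2.resize(im[y0:y0+106,x0:x0+100],None,fx=k,fy=k,interpolation=cv2.INTER_CUBIC)[:600]
for x,col in((fit(blk,[.52,-.3,-21])[0],(0,255,0)),(fit(blk_t,[.52,-.3,-21])[0],(255,0,255))):
    for B in(box(.042,.028,.022),box(.030,.012,.082),box(.030,.012,.022)):
        p=(proj(W("block"),B@eul([0,0,x[2]]).T+[x[0],x[1],0])-[x0,y0]+.5)*k-.5
        cv2.polylines(c,[p.astype(int)],True,col,1)
cv2.imwrite("pics/blk_ov.png",c)
E
```

```text
(no output)
```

View pics/blk_ov.png

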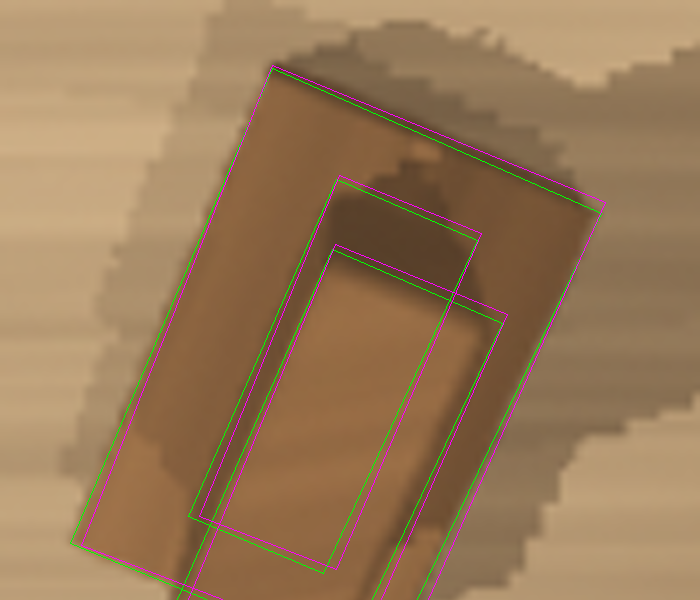

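The base fits both estimates within about 1 mm; the handle's edges are just rounded. Now I'll grasp it by the handle and lift.

```bash
python3 - <<'E'
from h import *
yaw=-23.0+180; p=np.array([.520,-.3072])
hand.set_gripper(.085,40)
ctrl.reach([*p,.16],[180,0,yaw])
print(ctrl.move_linear([*p,.042],rate=.1,contact_N=8),current_position(),current_orientation())
hand.set_gripper(.0,40); ctrl.dwell(.2)
print(current_width(),current_grip_force(),current_position(),current_wrist_force())
ctrl.move_linear([*p,.060],rate=.05); ctrl.dwell(.2)
print(current_width(),current_wrist_force(),current_torque())
ctrl.move_linear([*p,.21],rate=.15); ctrl.dwell(.2)
print(current_position(),current_orientation(),current_width(),current_wrist_force(),current_t())
pos,o=current_position(),current_orientation();cv2.imwrite("pics/held.png",imaging.snapshot("wrist")); cv2.imwrite("pics/held_s.png",imaging.snapshot("scene"))
import json;json.dump([list(pos),list(o)],open("held.json","w"))
E
python3 - <<'E'
import cv2,numpy as np
a=cv2.imread("pics/held.png");b=cv2.imread("pics/held_s.png")
x=cv2.resize(a[150:400,170:470],None,fx=2,fy=2,interpolation=cv2.INTER_CUBIC)
y=cv2.resize(b[120:270,110:210],None,fx=2,fy=2,interpolation=cv2.INTER_CUBIC)
o=np.zeros((500,800,3),np.uint8);o[:,:600]=x;o[:300,600:]=y
cv2.imwrite("pics/held_c.png",o)
E
```

```text
False [ 0.52048883 -0.30756974  0.04269937] [-1.79982345e+02  7.14356785e-02  1.57002339e+02]
0.02292703768625482 45.52443981170654 [ 0.52001935 -0.30737611  0.04216866] [-0.84033485 -1.31702739  2.94098846]
0.023239769810462944 [-0.81130587 -0.10896162 -3.78224536] [ 0.00113578  0.03975154 -0.03586594]
[ 0.5195676  -0.30688135  0.20901652] [ 1.79975157e+02 -9.75986750e-02  1.56997649e+02] 0.023689745689707446 [-0.58598456  0.49490743 -2.29217976] 9.475
```

View pics/held_c.png

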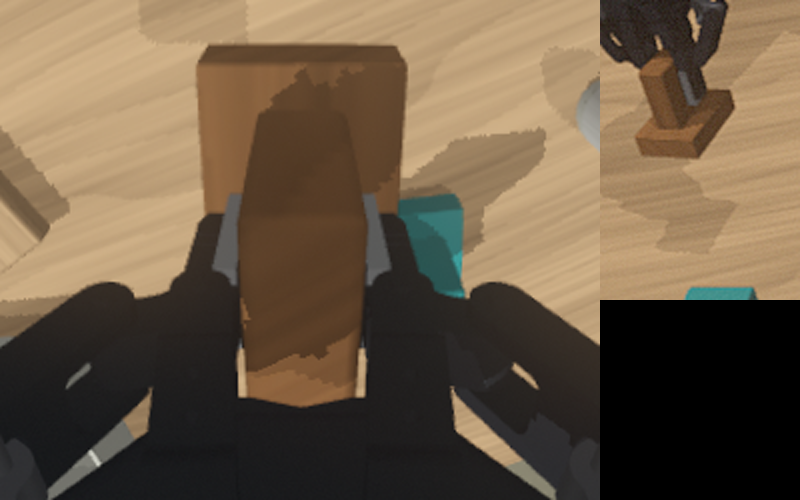

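The block is held level in the jaws. Base top front corners are at crop (197,63) and (407,63), front bottom edge at row 46, and handle top corners at (240,217) and (366,217).

```bash
python3 - <<'E'
from h import *
c=cam("wrist",[0,0,0],[0,0,0])
w=lambda p:(np.array(p,float)+.5)/2-.5+[170,150]
print(onplane(c,w([(197,63),(407,63)]),.020),onplane(c,w([(208,46),(397,46)]),.042),onplane(c,w([(240,217),(366,217)]),-.040))
E
```

```text
[[ 0.0405394  -0.02753785  0.02      ]
 [ 0.04058474  0.02774791  0.02      ]] [[ 0.03974721 -0.02784166  0.042     ]
 [ 0.03979677  0.02839203  0.042     ]] [[ 0.02870031 -0.01094371 -0.04      ]
 [ 0.02871071  0.01143436 -0.04      ]]
```

```bash
cat >> h.py <<'E'
def tcp(c,yaw,z): # block centre xy, block yaw, face height -> TCP pos, ori
    a=np.radians(yaw+180)
    return [c[0]+.0015*np.cos(a),c[1]+.0015*np.sin(a),z+.0422],[180,0,yaw+180]
E
python3 - <<'E'
from h import *
B=np.array([.5296,-.0016]);yaw=-1.7;u=np.array([np.cos(np.radians(yaw)),np.sin(np.radians(yaw))])
hand.set_gripper(0,70); ctrl.dwell(.2)
s,e=B-.066*u,B+.066*u
p,o=tcp(s,yaw,.168); ctrl.move_linear(p,o,rate=.2)
p,o=tcp(s,yaw,.045); ctrl.move_linear(p,o,rate=.12); ctrl.dwell(.4)
f0=np.array(current_wrist_force());print("free",f0,current_position(),current_orientation())
z=.032
p,o=tcp(s,yaw,z); ctrl.move_linear(p,o,rate=.02); ctrl.dwell(.3)
print("press",current_wrist_force()-f0,current_position(),current_orientation(),current_torque(),current_t())
E
```

```text
free [-0.22762153 -0.67552214 -3.06842922] [4.62267397e-01 4.00506771e-04 8.73994264e-02] [-1.79998362e+02  2.30491455e-02  1.78301157e+02]
press [-0.4403245   0.6045711   2.94004275] [4.62156200e-01 3.92287121e-04 7.42926653e-02] [-1.79996600e+02  7.18353024e-03  1.78298864e+02] [0.02503205 0.11851525 0.04704707] 14.3833
```

```bash
python3 - <<'E'
from h import *
B=np.array([.5296,-.0016]);yaw=-1.7;u=np.array([np.cos(np.radians(yaw)),np.sin(np.radians(yaw))])
avg=lambda:np.mean([current_wrist_force() for _ in range(10) if ctrl.dwell(.02) is None],0)
s,e=B-.066*u,B+.066*u; z=.0315
p,o=tcp(s,yaw,z); ctrl.move_linear(p,o,rate=.02); ctrl.dwell(.2); print("start",avg(),current_position())
p,o=tcp(e,yaw,z); ctrl.move_linear(p,o,rate=.05); print(current_wrist_force(),current_orientation()); print("end",avg(),current_position(),current_orientation(),current_width())
p,o=tcp(e,yaw,.060); ctrl.move_linear(p,o,rate=.06); ctrl.dwell(.2); print("free",avg())
p,o=tcp(e,yaw,.170); ctrl.move_linear(p,o,rate=.15); ctrl.dwell(.2)
pos,ori=current_position(),current_orientation();print(pos,ori,current_t())
im=imaging.snapshot("wrist");s_=imaging.snapshot("scene");cv2.imwrite("pics/scene2.png",s_)
b=np.zeros((600,800,3),np.uint8);b[:500,:600]=cv2.resize(im[150:400,170:470],None,fx=2,fy=2,interpolation=cv2.INTER_CUBIC)
b[300:,600:]=0;b[:300,600:]=cv2.resize(s_[150:300,250:350],None,fx=2,fy=2,interpolation=cv2.INTER_CUBIC)
cv2.imwrite("pics/held2.png",b)
E
```

```text
start nan [4.62112054e-01 4.18330999e-04 7.36879101e-02]
[-3.19930497 -0.26779843  0.51825516] [1.79999475e+02 2.31322124e-03 1.78302391e+02]
end nan [ 0.59401619 -0.00351992  0.07372614] [ 1.79999924e+02 -9.13392649e-04  1.78298756e+02] 0.02312825454217006
free nan
[ 0.59339759 -0.00341356  0.21101588] [ 1.79988133e+02 -1.20317731e-01  1.78301477e+02] 20.0333
  return _methods._mean(a, axis=axis, dtype=dtype,
  ret = ret.dtype.type(ret / rcount)
```

View pics/held2.png

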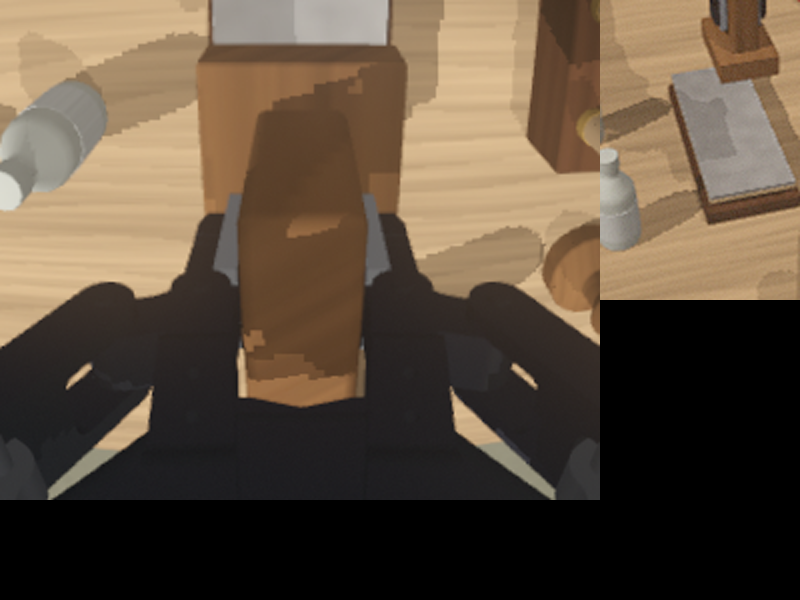

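The block has not shifted in the grip (same corners), and the stroke ended with about 3.6 N of press. Next I'll carry it over, re-measure the card by rectified segmentation from a second viewpoint, and compare with the first.

```bash
cat > card.py <<'E'
from h import *
import pickle
def card(im,cm,c0=(.523,.279)):
    g=np.arange(-.075,.075,.0005); X,Y=np.meshgrid(c0[0]+g,c0[1]+g,indexing='ij')
    uv=proj(cm,np.c_[X.ravel(),Y.ravel(),np.full(X.size,.010)]).astype(np.float32).reshape(*X.shape,2)
    r=cv2.remap(im,uv[...,0],uv[...,1],cv2.INTER_LINEAR); s=cv2.cvtColor(r,cv2.COLOR_BGR2HSV)
    m=cv2.morphologyEx(((s[...,1]<40)&(s[...,2]>70)).astype(np.uint8),cv2.MORPH_OPEN,np.ones((7,7)))
    cn=max(cv2.findContours(m,cv2.RETR_EXTERNAL,cv2.CHAIN_APPROX_NONE)[0],key=cv2.contourArea)
    (cy,cx),(w,h),a=cv2.minAreaRect(cn)   # cols=y, rows=x
    if w>h: a-=90
    return c0[0]+g[0]+cx*.0005,c0[1]+g[0]+cy*.0005,(w*.0005,h*.0005),-a
E
python3 - <<'E'
from card import *
poses=pickle.load(open("poses.pkl","rb"))
print(card(cv2.imread("pics/w_tray.png"),cam("wrist",*poses["tray"])),card(cv2.imread("pics/top0.png"),cam("top")))
p,o=tcp((.61,.277),6.4,.170); ctrl.move_linear(p,o,rate=.2); ctrl.dwell(.4)
pos,ori=current_position(),current_orientation(); im=imaging.snapshot("wrist"); cv2.imwrite("pics/w_tray2.png",im)
print(card(im,cam("wrist",pos,ori)),current_t(),pos,ori)
E
```

```text
(np.float64(0.5224643478393555), np.float64(0.2783500671386719), (0.0973992919921875, 0.06874694061279298), 6.21563720703125) (np.float64(0.5219115829467773), np.float64(0.27954573059082033), (0.09624107360839844, 0.0681362533569336), 6.340187072753906)
(np.float64(0.522279067993164), np.float64(0.2785942153930664), (0.09754267883300781, 0.06917976379394532), 6.4830780029296875) 22.1333 [0.60855801 0.27654072 0.21226087] [ 1.79999424e+02 -8.59279208e-04 -1.73625779e+02]
```

```bash
python3 - <<'E'
from h import *
c=(.5223,.2788);yaw=6.3
p,o=tcp(c,yaw,.170); ctrl.move_linear(p,o,rate=.15); ctrl.dwell(.2)
p,o=tcp(c,yaw,.060); ctrl.move_linear(p,o,rate=.12); ctrl.dwell(.3); print(p,current_position(),current_orientation(),current_wrist_force())
p,o=tcp(c,yaw,.016); print(ctrl.move_linear(p,o,rate=.03,contact_N=6)); ctrl.dwell(.6)
print(p,current_position(),current_orientation(),current_wrist_force(),current_torque(),current_width(),current_t())
s=imaging.snapshot("scene");t=imaging.snapshot("top");pos,ori=current_position(),current_orientation();w=imaging.snapshot("wrist")
b=np.zeros((600,800,3),np.uint8)
r=lambda im,x,y,ww,h,k:cv2.resize(im[y:y+h,x:x+ww],None,fx=k,fy=k,interpolation=cv2.INTER_CUBIC)
b[:300,:400]=r(s,380,130,100,75,4); b[:300,400:]=r(w,170,140,267,200,1.5)[:300,:400]; b[300:,:480]=r(t,70,60,480,300,1); b[300:,480:]=r(s,140,120,320,300,1)[:300] if 0 else cv2.resize(s[140:370,130:400],(320,300))
cv2.imwrite("pics/final.png",b)
E
```

```text
[np.float64(0.5208090585668173), np.float64(0.27863539853336344), 0.1022] [0.52109114 0.27875964 0.10275142] [ 1.79986800e+02  5.28150334e-02 -1.73698779e+02] [-0.87543152  0.52281166 -3.56888803]
False
[np.float64(0.5208090585668173), np.float64(0.27863539853336344), 0.0582] [0.52080214 0.27861804 0.05818914] [ 1.79999609e+02 -1.55412819e-03 -1.73700953e+02] [ 0.42678512 -0.11301271 -3.81504598] [-0.00639463  0.02103524 -0.01882353] 0.02338404643347532 26.65
```

View pics/final.png

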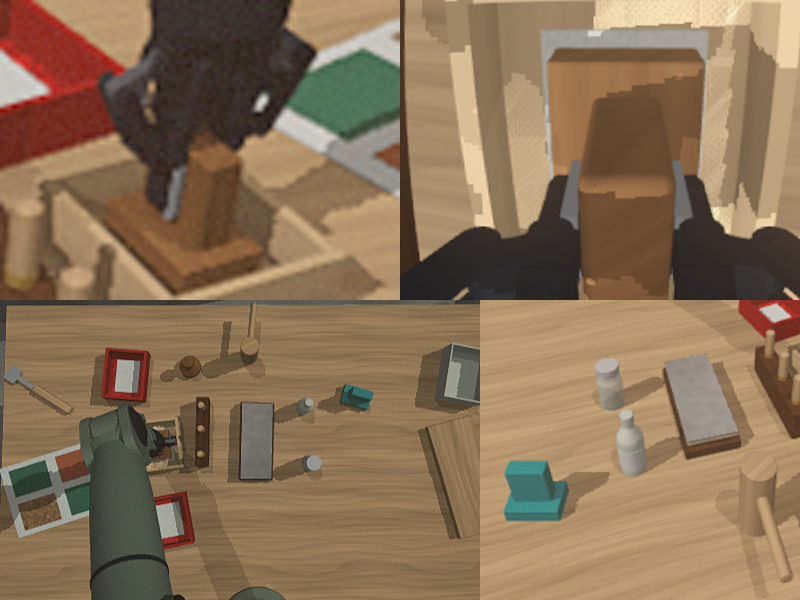

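The block hovers parallel to the card with equal margins left and right (card edges at 542 and 708, block edges at 548 and 703). The jar, bottle, mallet and round block are where they were. I'm handing in.

```bash
python3 -c "
from plant import order,current_t
print(order.finish_job(),current_t())"
```

```text
the job is handed in; nothing more can be done
the job is handed in; nothing more can be done
```

The job is handed in: I rubbed the brown block along the board with about 3 to 4 N of press, carried it over the tool rest, and left it held level about 6 mm above the card, centred by camera measurement, at about 27 s; the verdict was not shown.

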